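# Start the recorder and hold the push rod at its pointer

### The job

Start the recorder by pressing its keys right down one at a time, letting each spring back up: first the round key, then the square key, then the bar-shaped key. Then use the upright handle to push the spring-loaded steel rod in until its collar lines up with the brass pointers beside it, and finish while still holding it steady there, since the spring drives it out if you let go. Leave everything else on the bench where it is.

Things in the scene. Friction and masses are not known exactly. Their poses are not given: they have to be found in the camera images.
- fixture: push-rod fixture, fixed to the bench: black base plate 100 mm (x) by 330 mm (y; from -155 to +175), 12 mm thick, carrying two dark wood blocks (50 x 30 mm, tops 72 mm above the bench, centred at y = 0 and y = +125 mm) and a steel sensor tube behind the second. A 20 mm steel rod runs along the fixture's y axis through the blocks, its axis 55 mm above the bench. Origin: on the bench, on the rod's line, below the first block. +y is the direction in which the rod is pushed in
- rod (a joint): how far the steel rod is pushed in, m: 0 = fully out (start), 0.060 = end stop. It slides along the fixture's +y. A return spring resists with 3 N at 0 and about 1.2 N more for every 10 mm (about 8 N at 40 mm) and drives the rod out again if it is let go
- handle (a point): middle of the part of the rod's handle to grip or push: an upright aluminium plate on the rod's outer (-y) end, 36 mm wide (x), 12 mm thick (y, the push direction). This point is 105 mm above the bench, 20 mm below the plate's top edge and 40 mm above the rod's top; with the rod out it lies at y = -110 mm in the fixture and the first block's face is 89 mm further along +y from the plate's face. It moves with the rod
- collar (a point): centre of the brass collar on the rod, between the two wood blocks: 40 mm across, 10 mm wide along the rod, on the rod's axis 55 mm above the bench; moves with the rod; it starts at y = +32 mm in the fixture
- pointer: brass pointer fork fixed on the base plate between the wood blocks: two slim uprights, one on each side of the rod, 70 mm apart inside, 70 mm tall above the bench, each with a 4 mm thick tip at that height pointing in at the rod. Origin: on the base plate, under the rod's axis, in line with the tips; its axes are parallel to the fixture's. It stands 18 to 42 mm beyond the collar's starting place along +y (different every time). Rigid; the collar passes between the uprights
- recorder: low white recorder box, fixed to the bench: 140 mm (x) by 220 mm (y) by 50 mm tall, with a dark screen flat in its top toward +x and a row of three keys along y, 62 mm apart, 32 mm toward -x from its middle. Origin: centre of its underside
- key_round (a joint): travel of the round key, m: 0 = up, 0.006 = fully down; takes 4.5 N to hold fully down (1.4 N to start), springs back
- top_round (a point): centre of the top face of the round white key (round, 26 mm across; axes along the recorder's), 62 mm above the bench, standing 9 mm out of its flat black surround; pressed straight down. The three keys swap places from run to run
- key_square (a joint): travel of the square key, m: 0 = up, 0.006 = fully down; takes 4.5 N to hold fully down (1.4 N to start), springs back
- top_square (a point): centre of the top face of the square white key (square, 24 x 24 mm; axes along the recorder's), 62 mm above the bench, standing 9 mm out of its flat black surround; pressed straight down. The three keys swap places from run to run
- key_bar (a joint): travel of the bar key, m: 0 = up, 0.006 = fully down; takes 4.5 N to hold fully down (1.4 N to start), springs back
- top_bar (a point): centre of the top face of the bar white key (a narrow bar, 14 mm (x) by 42 mm (y); axes along the recorder's), 62 mm above the bench, standing 9 mm out of its flat black surround; pressed straight down. The three keys swap places from run to run
- screw_jar: glass screw jar with a steel cap, 32 mm across, 45 tall. Loose, to be left alone. Origin: centre of its underside
- spare_block: spare dark wood block 50 x 30 x 75 mm, standing. Loose, to be left alone. Origin: centre of its underside
- tape_roll: roll of black tape, 90 mm across, 19 tall, lying flat. Loose, to be left alone. Origin: centre of its underside
- screwdriver: screwdriver with a black handle, lying, handle toward its own -x. Loose, to be left alone. Origin: about the middle of its length, on the bench
- brass_weight: brass cylinder 40 mm across, 35 tall. Loose, to be left alone. Origin: centre of its underside
- parts_box: grey open parts box 90 x 130 x 35 mm. Loose, to be left alone. Origin: centre of its underside
- bobbin: copper-coloured coil bobbin 48 mm across, 34 tall. Loose, to be left alone. Origin: centre of its underside

How it is judged:
By the outcome, as a careful person would: the job done as asked, in the order asked, and still so for the second after the job is handed in, while the arm keeps its last pose, push and grip.
It also fails if it takes over 56 s, if anything falls off the work surface, if the arm or the gripper's body presses on something with over 40 N, if the wrist force passes 120 N, or if a joint passes its speed limit or range.

### The arm

A 6-joint arm with a two-finger parallel gripper is mounted at the origin on the work surface. World frame = base frame: x ahead of the robot, y to its left, z up, the work surface at z = 0. Lengths are in m, angles in rad, forces in N, time in s.
With the tool pointing down it reaches from about 0.3 to 0.85 m from the base axis. Payload 4.2 kg.
Tool frame: the origin (TCP) lies between the finger pads; the fingertips stand 22 mm ahead of it and the grasp point (between the pads) lies 3 mm ahead of it (bot.tip_extent is the z of the fingertips in the tool frame, in m); z points along the fingers, y is the direction in which the jaws open and shut (so a half turn about z gives the same grasp; the last joint's range is limited). The gripper opens to 91 mm and grips with 3 to 60 N. Pads are 32 mm wide; open, the fingers measure 118 mm over their backs; the gripper's body (76 mm by 178 mm) begins 60 mm behind the grasp point.
Start: joints at [1.23, 0.32, 1.565, -0, 1.257, -0.02], TCP at [0.181, 0.546, 0.236] pointing down, gripper open.
Joint ranges: [-3.11, 3.11], [-0.84, 2.01], [0.21, 2.61], [-1.34, 4.49], [0.05, 2.63], [-2.56, 2.56]. Speed limits (rad/s): [2.57, 2.57, 3.14, 3.14, 3.14, 3.14].

### API

Orientations are given as a unit quaternion [w, x, y, z].
In Python, from workcell import bot, optics gives the robot as it stands.
- The arm moves only by the tool drive_tool, never from a script. Its argument "series" is a list of rows, each an object with "delta_pos": the shift along the tool's x, y, z in mm, a list of three; "twist": the turn about the tool's z in rad. In form: [{"delta_pos": [dx, dy, dz], "twist": twist}, ...]. A call has exactly 8 rows; each row shifts and turns the commanded pose from where the row before left it, along the tool's axes as they then stand; what a row does not reach is not made up. A row lasts 1/12 s, in which the tool goes at most 41.7 mm and 7.16 degrees, less where a joint would pass 70% of its speed; a pose out of reach is approached as far as the arm can. A call with a gripper value outside its range is refused whole. "grip" is the opening in per cent of the stroke, from 0 (shut) to 100 (fully open), set as the call begins (left out, the last holds). The fingers move at their own pace and stop on an object; "force" is the grip in N (left out, the last holds). Time passes only in rows, so rows that do not move let the fingers close, or fill a call up. It gives the time, the measured TCP pose, the force and the opening at its end, in the units of the state.
- bot.sense(): the state, without advancing time (a new reading comes with each control period).
- optics.capture(name): name is "scene" or "top"; returns (picture, depth): 480x640x3 uint8, red, green, blue; 480x640 float32, m along the optical axis (not along the pixel's ray), 0 where there is no reading.
- optics.calibration(name): a dict with "camera_matrix" (3x3 intrinsics, pixels), "R" (3x3) and "t" (3): a world point X has camera coordinates R X + t. Camera axes: x right, y down, z forward; pixel columns grow to the right and rows downward; lengths in m; the calibration is good to about 2 mm. A picture is of the moment at which its call begins. calibration takes no time and is no camera call.
- bot.hand_in(): hands the job in, once; it reports no verdict.
The state is a dict: "clock": time; "joint_pos": joint angles; "joint_velocities": joint speeds; "tau": joint torques, N m; "tcp_pos": TCP position; "tcp_rot": TCP orientation; "force": force on the tool from outside, world axes, zero at the start; "moment": the same for the moment, N m; "width": finger opening in m.
Only numpy, scipy, OpenCV 4.12 (cv2) and the standard library are available. Lean on these libraries where they do the work, as an engineer would, in place of code of your own. Each camera call takes 0.05 s, during which the arm holds its last target.

## Working session

There is one attempt and no reset: what is moved stays moved. The work goes in short steps, Python scripts to look and compute and a tool call to move; the robot and the scene stay as the last step left them, time stands still between calls to the robot, and variables do not carry over. Pictures are saved under pics/ and viewed, and the job is handed in when it is done.

Besides the shell and the picture viewer there is one more tool, called after ">>>" in YAML: its name, and indented under it one key for each argument. drive_tool: Moves the arm, as the interface text tells. Its arguments: {"type":"object","properties":{"series":{"type":"array"},"grip":{"type":"number"},"force":{"type":"number"}},"required":["series"]}

```bash
mkdir -p pics; ls
python3 - <<'E'
from workcell import bot, optics
import cv2, numpy as np
s=bot.sense(); print(s)
for n in ("scene","top"):
    p,d=optics.capture(n); cv2.imwrite(f"pics/{n}0.png",p[:,:,::-1]); np.savez(f"{n}0.npz",p=p,d=d)
    c=optics.calibration(n); print(n,c)
print(bot.tip_extent)
E
```

```text
pics
{'clock': 0.0, 'joint_pos': array([ 1.23000084e+00,  3.20281210e-01,  1.56572260e+00,  1.52398308e-06,
        1.25740021e+00, -2.00008952e-02]), 'joint_velocities': array([-6.61735364e-05, -1.71427221e-04,  1.18127955e-03,  1.32799923e-03,
        3.37719733e-04, -1.29338350e-03]), 'tau': array([-3.82717781e-04, -4.12465274e+01, -2.31973207e+01,  7.27200997e-02,
        4.57465067e-02, -1.31338952e-04]), 'tcp_pos': array([0.18114438, 0.54520322, 0.23510948]), 'tcp_rot': array([-1.63212203e-04,  1.59710584e-01,  9.87163466e-01, -8.90858379e-04]), 'force': array([ 0.77329695,  0.33135017, -0.3346553 ]), 'moment': array([-0.02803419,  0.04819307,  0.057663  ]), 'width': 0.09133927608048344}
scene {'camera_matrix': array([[567.14256979,   0.        , 316.76498829],
       [  0.        , 567.14256979, 246.24165011],
       [  0.        ,   0.        ,   1.        ]]), 'R': array([[-0.72782997,  0.68575481, -0.00196816],
       [ 0.50161497,  0.53043067, -0.6833928 ],
       [-0.46759593, -0.49838103, -0.73004822]]), 't': array([ 0.48007337, -0.20402697,  1.48515793])}
top {'camera_matrix': array([[620.80759122,   0.        , 330.57377642],
       [  0.        , 620.80759122, 235.55122972],
       [  0.        ,   0.        ,   1.        ]]), 'R': array([[-0.02106711, -0.9995839 ,  0.01970299],
       [-0.99270234,  0.01857346, -0.11915156],
       [ 0.11873603, -0.02206939, -0.99268056]]), 't': array([-0.07443061,  0.59410612,  1.42372428])}
0.022
```

View pics/scene0.png

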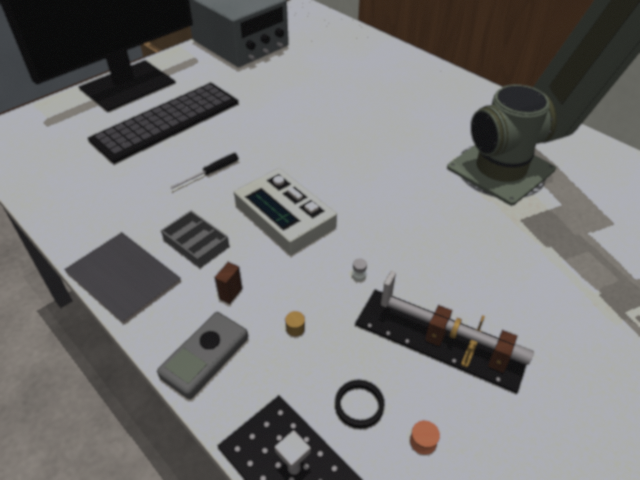

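View pics/top0.png

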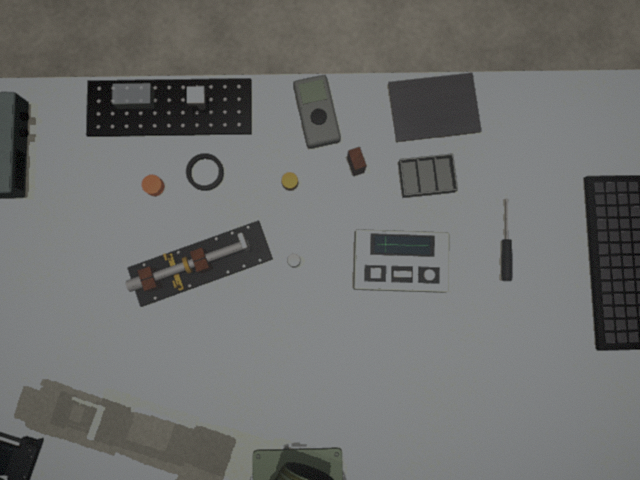

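```bash
cat > h.py <<'E'
import numpy as np, cv2
from workcell import bot, optics
def ray(n,u,v,z):
    c=optics.calibration(n);K=c["camera_matrix"];R=c["R"];t=c["t"]
    C=-R.T@t; d=R.T@np.linalg.inv(K)@np.array([u,v,1.0])
    return C+d*(z-C[2])/d[2]
def proj(n,X):
    c=optics.calibration(n); p=c["camera_matrix"]@(c["R"]@np.array(X)+c["t"]); return p[:2]/p[2]
def tri(u1,u2):  # scene, top
    A=[];b=[];Cs=[];Ds=[]
    for n,(u,v) in (("scene",u1),("top",u2)):
        c=optics.calibration(n);K=c["camera_matrix"];R=c["R"];t=c["t"]
        d=R.T@np.linalg.inv(K)@np.array([u,v,1.0]);d/=np.linalg.norm(d);C=-R.T@t
        P=np.eye(3)-np.outer(d,d);A.append(P);b.append(P@C)
    return np.linalg.lstsq(np.vstack(A),np.hstack(b),rcond=None)[0]
E
python3 - <<'E'
import numpy as np,cv2
s=np.load("scene0.npz");t=np.load("top0.npz")
def crop(p,x0,y0,x1,y1,k,f): cv2.imwrite(f,cv2.resize(p[y0:y1,x0:x1,::-1],None,fx=k,fy=k,interpolation=cv2.INTER_CUBIC))
crop(t['p'],110,210,290,320,4,"pics/t_fix.png")
crop(t['p'],345,220,460,300,6,"pics/t_rec.png")
crop(s['p'],345,250,545,400,4,"pics/s_fix.png")
E
```

```text
(no output)
```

View pics/t_fix.png

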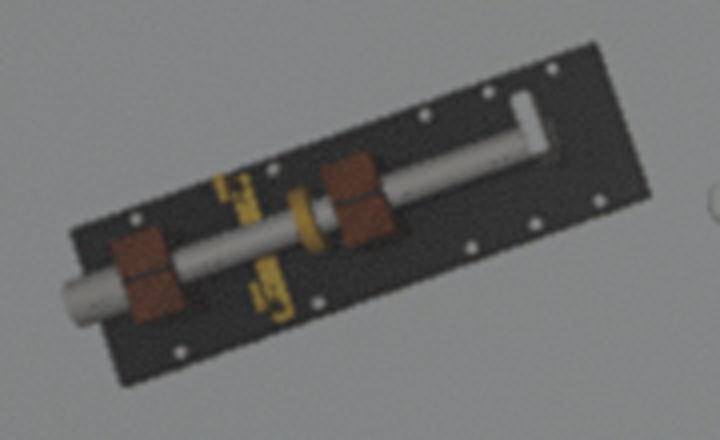

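View pics/t_rec.png

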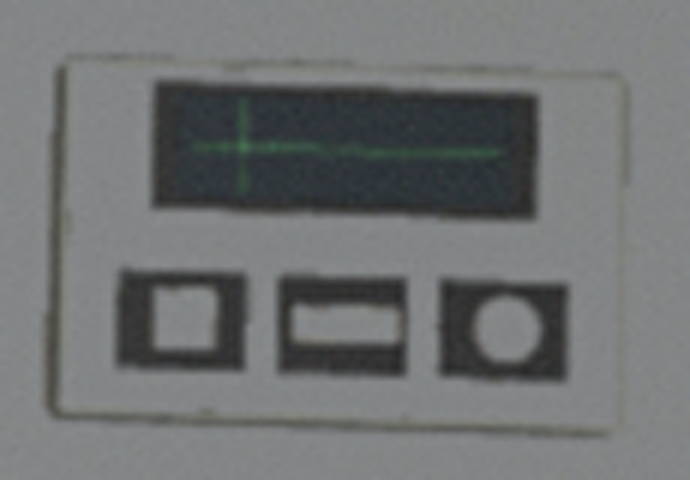

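View pics/s_fix.png

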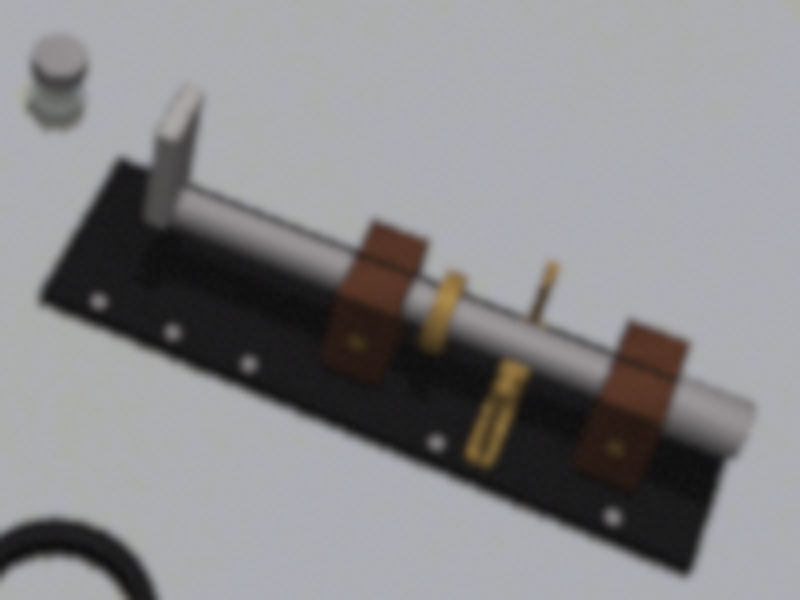

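Run:
```python
from h import *
t=np.load("top0.npz")['p']; s=np.load("scene0.npz")['p']
g=cv2.cvtColor(t,cv2.COLOR_RGB2GRAY)
# keys: upsample, dark surround contours with inner holes
x0,y0,x1,y1=345,220,460,300;k=8
G=cv2.resize(g[y0:y1,x0:x1],None,fx=k,fy=k,interpolation=cv2.INTER_CUBIC)
_,B=cv2.threshold(G,0,255,cv2.THRESH_BINARY_INV|cv2.THRESH_OTSU)
cs,h=cv2.findContours(B,cv2.RETR_CCOMP,cv2.CHAIN_APPROX_NONE)
for c,hh in zip(cs,h[0]):
    a=cv2.contourArea(c)
    if hh[3]>=0 and 1000<a<20000:
        M=cv2.moments(c);u=M['m10']/M['m00'];v=M['m01']/M['m00']
        U=(u+.5)/k-.5+x0;V=(v+.5)/k-.5+y0
        r=cv2.minAreaRect(c); print("key",a/k/k,U,V,ray("top",U,V,.062).round(4),np.array(r[1])/k,r[2])
    elif hh[3]<0 and a>2000: 
        r=cv2.minAreaRect(c);U,V=(np.array(r[0])+.5)/k-.5+[x0,y0]; print("out",a/k/k,U,V,ray("top",U,V,.053).round(4),r[2])
# base plate
for n,im,box in(("top",t,(115,205,285,315)),("scene",s,(345,270,545,400))):
    x0,y0,x1,y1=box
    g=cv2.cvtColor(im,cv2.COLOR_RGB2GRAY)[y0:y1,x0:x1]
    G=cv2.resize(g,None,fx=4,fy=4,interpolation=cv2.INTER_CUBIC)
    _,B=cv2.threshold(G,0,255,cv2.THRESH_BINARY_INV|cv2.THRESH_OTSU)
    B=cv2.morphologyEx(B,cv2.MORPH_CLOSE,np.ones((61,61)))if n=="top" else B
    cs,_=cv2.findContours(B,cv2.RETR_EXTERNAL,cv2.CHAIN_APPROX_NONE)
    c=max(cs,key=cv2.contourArea); 
    if n=="top":
        q=cv2.boxPoints(cv2.minAreaRect(c))
        for p in q:
            U,V=(p+.5)/4-.5+[x0,y0]; print("corner",U,V,ray(n,U,V,.012).round(4))
        W=np.array([ray(n,*((p+.5)/4-.5+[x0,y0]),.012) for p in q]);
        print("ctr",W.mean(0),[np.linalg.norm(W[i]-W[i-1]) for i in range(4)],[np.degrees(np.arctan2(*(W[i]-W[i-1])[1::-1])) for i in range(4)])
    # white holes
```

```text
out 343.0234375 428.4291458129883 274.6588821411133 [ 0.4951 -0.3104  0.053 ] 2.1610796451568604
key 96.8125 429.10641610178607 274.43290025823114 [ 0.4951 -0.3104  0.062 ] [11.125 11.125] 0.0
out 345.4296875 401.56531524658203 273.8306655883789 [ 0.4983 -0.2482  0.053 ] 1.5074357986450195
key 113.7109375 402.1823471315699 273.62199559143477 [ 0.4982 -0.2484  0.062 ] [18.5   6.75] 0.0
out 345.7734375 374.8090019226074 272.990421295166 [ 0.5015 -0.1863  0.053 ] 1.7357046604156494
key 108.25 375.35022132409546 272.5733767561586 [ 0.5019 -0.1867  0.062 ] [10.875 10.75 ] 0.0
out 1351.15625 402.0573043823242 244.633695602417 [ 0.5661 -0.2517  0.053 ] 1.803995132446289
out 78.5234375 353.88916397094727 260.0942268371582 [ 0.5323 -0.1386  0.053 ] 88.87178039550781
corner 121.21046257019043 268.77381896972656 [0.5257 0.409  0.012 ]
corner 258.6360626220703 219.44153213500977 [0.6375 0.0846 0.012 ]
corner 273.00502014160156 259.4693374633789 [0.5407 0.0512 0.012 ]
corner 135.5794219970703 308.80162048339844 [0.4311 0.3738 0.012 ]
ctr [0.53375397 0.22965328 0.012     ] [np.float64(0.10092704425701064), np.float64(0.34317331853535066), np.float64(0.10229277168623228), np.float64(0.3407285831914208)] [np.float64(20.423052635780248), np.float64(-70.99560413677384), np.float64(-160.96696886240355), np.float64(108.76953909310537)]
```

The top view shows the keys from left to right: square (375,273), bar (402,274) and round (429,274). The fixture's handle is at about (242,240), near the glass jar. I'll close the gripper and head for the round key.

>>> drive_tool:
  series:
    - {"delta_pos": [-23.6, -29.7, 0], "twist": 0}
    - {"delta_pos": [-23.6, -29.7, 0], "twist": 0}
    - {"delta_pos": [-23.6, -29.7, 0], "twist": 0}
    - {"delta_pos": [-23.6, -29.7, 0], "twist": 0}
    - {"delta_pos": [-23.6, -29.7, 0], "twist": 0}
    - {"delta_pos": [-23.6, -29.7, 0], "twist": 0}
    - {"delta_pos": [-23.6, -29.7, 0], "twist": 0}
    - {"delta_pos": [-23.6, -29.7, 0], "twist": 0}
  grip: 0
  force: 20

```text
clock: 0.77
tcp_pos: [0.2855, 0.2588, 0.2357]
tcp_rot: [-0.0, 0.159, 0.987, -0.0]
force: [-0.3, 0.9, 0.5]
width: 0.0406
```

>>> drive_tool:
  series:
    - {"delta_pos": [-23.6, -29.7, 0], "twist": 0}
    - {"delta_pos": [-23.6, -29.7, 0], "twist": 0}
    - {"delta_pos": [-23.6, -29.7, 0], "twist": 0}
    - {"delta_pos": [-23.6, -29.7, 0], "twist": 0}
    - {"delta_pos": [-23.6, -29.7, 0], "twist": 0}
    - {"delta_pos": [-23.6, -29.7, 0], "twist": 0}
    - {"delta_pos": [-23.6, -29.7, 0], "twist": 0}
    - {"delta_pos": [-23.6, -29.7, 0], "twist": 0}

```text
clock: 1.43
tcp_pos: [0.3897, -0.0263, 0.2359]
tcp_rot: [0.0, 0.16, 0.987, 0.0]
force: [1.8, 0.5, 0.4]
width: 0.0007
```

>>> drive_tool:
  series:
    - {"delta_pos": [-23.7, -29.5, 15], "twist": 0}
    - {"delta_pos": [-23.7, -29.5, 15], "twist": 0}
    - {"delta_pos": [-23.7, -29.5, 15], "twist": 0}
    - {"delta_pos": [-23.7, -29.5, 15], "twist": 0}
    - {"delta_pos": [-23.7, -29.5, 15], "twist": 0}
    - {"delta_pos": [-23.7, -29.5, 15], "twist": 0}
    - {"delta_pos": [-23.7, -29.5, 15], "twist": 0}
    - {"delta_pos": [-23.7, -29.5, 15], "twist": 0}

```text
clock: 2.1
tcp_pos: [0.4953, -0.3098, 0.1146]
tcp_rot: [-0.0, 0.16, 0.987, 0.0]
force: [0.8, 0.0, 0.5]
width: 0.0007
```

```bash
cat >> h.py <<'E'
def d2(x,y,z=None):
    s=bot.sense(); w,a,b,c=s['tcp_rot']; 
    from scipy.spatial.transform import Rotation as Ro
    R=Ro.from_quat([a,b,c,w]).as_matrix(); p=s['tcp_pos']
    print("clock",s['clock'],"tcp",p.round(4),"yaw_y",np.degrees(np.arctan2(R[1,1],R[0,1])).round(2),"F",s['force'].round(2),"w",s['width'])
    T=np.array([x,y,p[2] if z is None else z]); print("tool delta mm",(R.T@(T-p)*1000).round(2))
E
python3 -c "
from h import *
d2(.495,-.3104,.085)"
```

```text
clock 2.1 tcp [ 0.4953 -0.3098  0.1146] yaw_y 71.59 F [0.79 0.03 0.49] w 0.0007043259713845429
tool delta mm [ 0.12 -0.65 29.62]
```

>>> drive_tool:
  series:
    - {"delta_pos": [0, -0.6, 10], "twist": 0}
    - {"delta_pos": [0, 0, 10], "twist": 0}
    - {"delta_pos": [0, 0, 8], "twist": 0}
    - {"delta_pos": [0, 0, 4], "twist": 0}
    - {"delta_pos": [0, 0, 3], "twist": 0}
    - {"delta_pos": [0, 0, 2], "twist": 0}
    - {"delta_pos": [0, 0, 1], "twist": 0}
    - {"delta_pos": [0, 0, 0], "twist": 0}

```text
clock: 2.77
tcp_pos: [0.4949, -0.3077, 0.0786]
tcp_rot: [-0.0, 0.159, 0.987, 0.0]
force: [-1.5, 2.1, 4.1]
width: 0.0004
```

>>> drive_tool:
  series:
    - {"delta_pos": [0, 0, 1], "twist": 0}
    - {"delta_pos": [0, 0, 1], "twist": 0}
    - {"delta_pos": [0, 0, 1], "twist": 0}
    - {"delta_pos": [0, 0, 1], "twist": 0}
    - {"delta_pos": [0, 0, 0], "twist": 0}
    - {"delta_pos": [0, 0, 0], "twist": 0}
    - {"delta_pos": [0, 0, 0], "twist": 0}
    - {"delta_pos": [0, 0, 0], "twist": 0}

```text
clock: 3.43
tcp_pos: [0.4952, -0.308, 0.0779]
tcp_rot: [0.001, 0.16, 0.987, 0.0]
force: [-7.3, 5.9, 24.0]
width: 0.0005
```

>>> drive_tool:
  series:
    - {"delta_pos": [0, 0, -10], "twist": 0}
    - {"delta_pos": [0, 0, -14], "twist": 0}
    - {"delta_pos": [0, 0, -14], "twist": 0}
    - {"delta_pos": [8.1, 29.9, 0], "twist": 0}
    - {"delta_pos": [8.1, 29.9, 0], "twist": 0}
    - {"delta_pos": [8.1, 29.9, 0], "twist": 0}
    - {"delta_pos": [8.1, 29.9, 0], "twist": 0}
    - {"delta_pos": [0, 0, 0], "twist": 0}

```text
clock: 4.1
tcp_pos: [0.5024, -0.1808, 0.1121]
tcp_rot: [0.0, 0.158, 0.987, 0.001]
force: [-1.4, 0.6, -0.5]
width: 0.0007
```

```bash
python3 -c "
from h import *
d2(.502,-.1867,.078)
p,d=optics.capture('scene'); cv2.imwrite('pics/s1.png',cv2.resize(p[150:270,210:360,::-1],None,fx=5,fy=5,interpolation=cv2.INTER_CUBIC))"
```

```text
clock 4.1 tcp [ 0.5024 -0.1808  0.1121] yaw_y 71.81 F [-1.43  0.61 -0.5 ] w 0.0007404372803667338
tool delta mm [-1.46 -5.84 34.12]
```

View pics/s1.png

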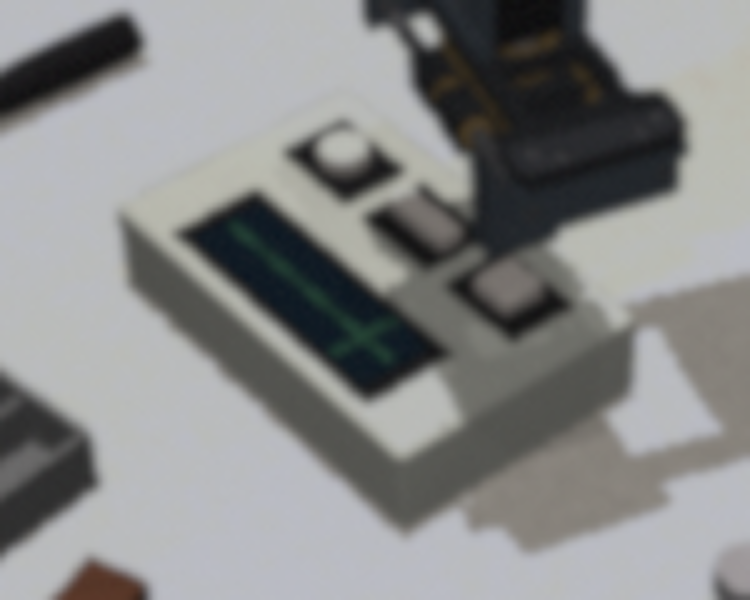

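The picture shows the round key back up at crop (340,150), with the fingers hovering above the square key at (510,285). Next I press the square key, with a small sideways correction.

>>> drive_tool:
  series:
    - {"delta_pos": [-1, -4, 6], "twist": 0}
    - {"delta_pos": [0, 0, 10], "twist": 0}
    - {"delta_pos": [0, 0, 10], "twist": 0}
    - {"delta_pos": [0, 0, 4], "twist": 0}
    - {"delta_pos": [0, 0, 4], "twist": 0}
    - {"delta_pos": [0, 0, 2], "twist": 0}
    - {"delta_pos": [0, 0, 1], "twist": 0}
    - {"delta_pos": [0, 0, 0], "twist": 0}

```text
clock: 4.82
tcp_pos: [0.5015, -0.19, 0.0779]
tcp_rot: [0.0, 0.16, 0.987, -0.001]
force: [-7.3, 0.5, 25.1]
width: 0.0006
```

>>> drive_tool:
  series:
    - {"delta_pos": [0, 0, -10], "twist": 0}
    - {"delta_pos": [0, 0, -14], "twist": 0}
    - {"delta_pos": [0, 0, -10], "twist": 0}
    - {"delta_pos": [-5, -18.7, 0], "twist": 0}
    - {"delta_pos": [-5, -18.7, 0], "twist": 0}
    - {"delta_pos": [-5, -18.7, 0], "twist": 0}
    - {"delta_pos": [0, 0, 0], "twist": 0}
    - {"delta_pos": [0, 0, 0], "twist": 0}

```text
clock: 5.48
tcp_pos: [0.498, -0.2476, 0.1084]
tcp_rot: [-0.0, 0.161, 0.987, 0.0]
force: [-1.2, 1.0, -0.2]
width: 0.0004
```

```bash
python3 -c "
from h import *
d2(.498,-.2484,.078)"
```

```text
clock 5.4833 tcp [ 0.498  -0.2476  0.1084] yaw_y 71.49 F [-1.2   1.03 -0.2 ] w 0.000435767327803868
tool delta mm [-0.28 -0.75 30.45]
```

>>> drive_tool:
  series:
    - {"delta_pos": [0, -1, 6], "twist": 0}
    - {"delta_pos": [0, 0, 8], "twist": 0}
    - {"delta_pos": [0, 0, 8], "twist": 0}
    - {"delta_pos": [0, 0, 5], "twist": 0}
    - {"delta_pos": [0, 0, 4], "twist": 0}
    - {"delta_pos": [0, 0, 2], "twist": 0}
    - {"delta_pos": [0, 0, 1], "twist": 0}
    - {"delta_pos": [0, 0, 0], "twist": 0}

```text
clock: 6.15
tcp_pos: [0.4976, -0.2471, 0.0779]
tcp_rot: [-0.0, 0.16, 0.987, 0.0]
force: [-6.0, 4.3, 23.5]
width: 0.0006
```

>>> drive_tool:
  series:
    - {"delta_pos": [0, 0, -10], "twist": 0}
    - {"delta_pos": [0, 0, -20], "twist": 0}
    - {"delta_pos": [0, 0, -20], "twist": 0}
    - {"delta_pos": [0, 0, -20], "twist": 0}
    - {"delta_pos": [0, 0, -20], "twist": 0}
    - {"delta_pos": [0, 0, -20], "twist": 0}
    - {"delta_pos": [0, 0, 0], "twist": 0.06}
    - {"delta_pos": [0, 0, 0], "twist": 0.06}
  grip: 60

```text
clock: 6.82
tcp_pos: [0.4987, -0.248, 0.1861]
tcp_rot: [0.001, 0.22, 0.976, -0.0]
force: [-0.2, 0.8, 0.0]
width: 0.0506
```

Run:
```python
from h import *
d2(.574,.11,.2)
t=np.load("top0.npz")['p']
g=cv2.cvtColor(t,cv2.COLOR_RGB2GRAY)
k=8;x0,y0,x1,y1=225,225,260,255
G=cv2.resize(g[y0:y1,x0:x1],None,fx=k,fy=k,interpolation=cv2.INTER_CUBIC)
cv2.imwrite("pics/plate.png",cv2.resize(G,None,fx=2,fy=2))
s=np.load("scene0.npz")['p']; cv2.imwrite("pics/plate_s.png",cv2.resize(s[262:312,370:420,::-1],None,fx=12,fy=12,interpolation=cv2.INTER_CUBIC))
# predicted geometry
th=np.radians(109); ey=np.array([np.cos(th),np.sin(th),0]); ex=np.array([ey[1],-ey[0],0])
O=np.array([.5891,.0679,0])+.155*ey
print(O,ex,ey)
F=lambda x,y,z:O+x*ex+y*ey+[0,0,z]
for nm,q in dict(pt1=(18,-116,.125),pt2=(-18,-116,.125),pt3=(18,-104,.125),pt4=(-18,-104,.125),b1=(0,-15,.072),b2=(0,15,.072),c1=(0,110,.072),c2=(0,140,.072),collar=(0,32,.075),k1=(50,-155,.012),k2=(-50,-155,.012),k3=(50,175,.012),k4=(-50,175,.012)).items():
    X=F(q[0]/1000,q[1]/1000,q[2]); pt=proj("top",X); ps=proj("scene",X)
    print(nm,X.round(4),"top crop4",((pt-[110,210]+.5)*4).round(1),"scene crop4",((ps-[345,250]+.5)*4).round(1))
```

```text
clock 6.8167 tcp [ 0.4987 -0.248   0.1861] yaw_y 64.61 F [-0.18  0.82  0.03] w 0.0506434297305408
tool delta mm [ 85.49 355.7  -14.17]
[0.53863694 0.21445538 0.        ] [0.94551858 0.32556815 0.        ] [-0.32556815  0.94551858  0.        ]
pt1 [0.5934 0.1106 0.125 ] top crop4 [530.1  90. ] scene crop4 [153.7 130. ]
pt2 [0.5594 0.0989 0.125 ] top crop4 [551.8 151.1] scene crop4 [183.4  78.3]
pt3 [0.5895 0.122  0.125 ] top crop4 [509.5  97.4] scene crop4 [177.4 139.2]
pt4 [0.5555 0.1103 0.125 ] top crop4 [531.1 158.6] scene crop4 [206.8  87.2]
b1 [0.5435 0.2003 0.072 ] top crop4 [383.8 191.6] scene crop4 [355.3 251.2]
b2 [0.5338 0.2286 0.072 ] top crop4 [333.6 209.7] scene crop4 [415.8 275.1]
c1 [0.5028 0.3185 0.072 ] top crop4 [173.9 267.3] scene crop4 [614.9 353.7]
c2 [0.4931 0.3468 0.072 ] top crop4 [123.1 285.6] scene crop4 [680.2 379.5]
collar [0.5282 0.2447 0.075 ] top crop4 [304.  219.6] scene crop4 [451.8 285.1]
k1 [0.6364 0.0842 0.012 ] top crop4 [597.2  41.5] scene crop4 [ 37.9 289.6]
k2 [0.5418 0.0516 0.012 ] top crop4 [653.3 198.1] scene crop4 [118.5 151.7]
k3 [0.5289 0.3962 0.012 ] top crop4 [ 68.8 231.2] scene crop4 [695.6 565.9]
k4 [0.4344 0.3636 0.012 ] top crop4 [121.9 391.2] scene crop4 [747.5 399.4]
```

View pics/plate.png

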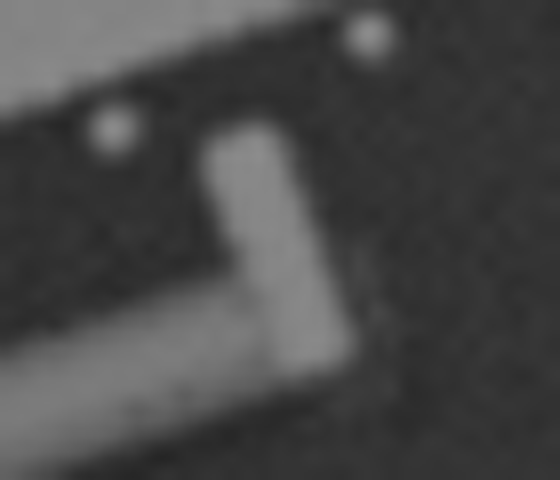

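View pics/plate_s.png

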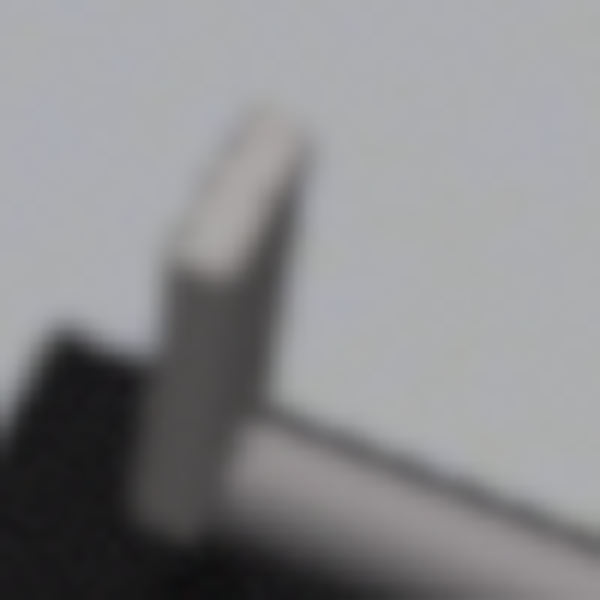

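>>> drive_tool:
  series:
    - {"delta_pos": [0, 0, 0], "twist": -0.11}
    - {"delta_pos": [0, 0, 0], "twist": -0.11}
    - {"delta_pos": [0, 0, 0], "twist": -0.11}
    - {"delta_pos": [0, 0, 0], "twist": -0.11}
    - {"delta_pos": [0, 0, 0], "twist": -0.11}
    - {"delta_pos": [0, 0, 0], "twist": -0.11}
    - {"delta_pos": [0, 0, 0], "twist": -0.11}
    - {"delta_pos": [-18.8, 31.4, 0], "twist": 0}

```text
clock: 7.48
tcp_pos: [0.5054, -0.2159, 0.1843]
tcp_rot: [-0.0, -0.164, 0.986, -0.002]
force: [0.4, -0.4, -0.1]
width: 0.0544
```

>>> drive_tool:
  series:
    - {"delta_pos": [-18.8, 31.4, 0], "twist": 0}
    - {"delta_pos": [-18.8, 31.4, 0], "twist": 0}
    - {"delta_pos": [-18.8, 31.4, 0], "twist": 0}
    - {"delta_pos": [-18.8, 31.4, 0], "twist": 0}
    - {"delta_pos": [-18.8, 31.4, 0], "twist": 0}
    - {"delta_pos": [-18.8, 31.4, 0], "twist": 0}
    - {"delta_pos": [-18.8, 31.4, 0], "twist": 0}
    - {"delta_pos": [-18.8, 31.4, 0], "twist": 0}

```text
clock: 8.15
tcp_pos: [0.5666, 0.0763, 0.1845]
tcp_rot: [-0.0, -0.164, 0.986, 0.0]
force: [0.3, -0.6, 0.4]
width: 0.0552
```

>>> drive_tool:
  series:
    - {"delta_pos": [-18.8, 31.4, 0], "twist": 0}
    - {"delta_pos": [0, 0, 0], "twist": 0}
    - {"delta_pos": [0, 0, 0], "twist": 0}
    - {"delta_pos": [0, 0, 0], "twist": 0}
    - {"delta_pos": [0, 0, 0], "twist": 0}
    - {"delta_pos": [0, 0, 0], "twist": 0}
    - {"delta_pos": [0, 0, 0], "twist": 0}
    - {"delta_pos": [0, 0, 0], "twist": 0}

```text
clock: 8.82
tcp_pos: [0.5744, 0.109, 0.1851]
tcp_rot: [0.0, -0.163, 0.987, 0.0]
force: [-0.0, 0.0, 0.1]
width: 0.0544
```

Run:
```python
from h import *
d2(.5744,.1104,.108)
print(bot.sense()['joint_pos'].round(2))
p,d=optics.capture('scene'); cv2.imwrite('pics/s2.png',cv2.resize(p[140:400,220:560,::-1],None,fx=2.3,fy=2.3,interpolation=cv2.INTER_CUBIC))
p,d=optics.capture('top'); cv2.imwrite('pics/t2.png',cv2.resize(p[180:320,110:460,::-1],None,fx=2.2,fy=2.2,interpolation=cv2.INTER_CUBIC))
```

```text
clock 8.8167 tcp [0.5744 0.109  0.1851] yaw_y 108.78 F [-0.04  0.02  0.15] w 0.054406589649819224
tool delta mm [-0.48  1.29 77.07]
[ 0.17  0.37  1.62  0.    1.15 -1.73]
```

View pics/s2.png

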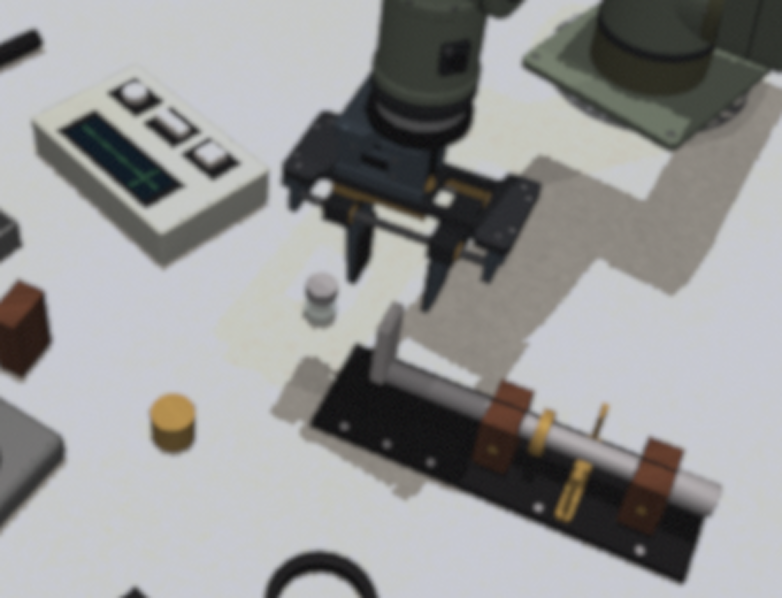

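View pics/t2.png

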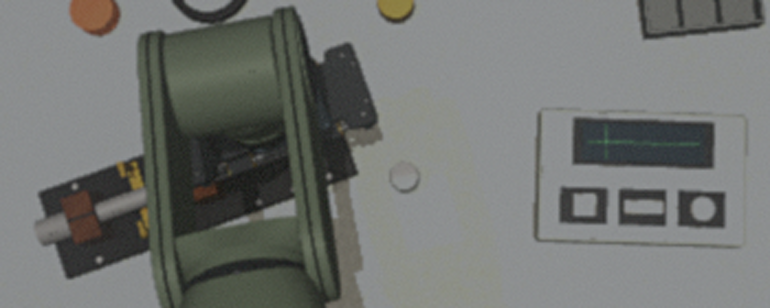

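The scene shows all three keys back up, at crop (133,93), (172,125) and (211,154). The fingers straddle the handle plate at (388,345). I'll lower, grip it, and measure the pointer.

>>> drive_tool:
  series:
    - {"delta_pos": [0, 1, 10], "twist": 0}
    - {"delta_pos": [0, 0, 10], "twist": 0}
    - {"delta_pos": [0, 0, 12], "twist": 0}
    - {"delta_pos": [0, 0, 12], "twist": 0}
    - {"delta_pos": [0, 0, 12], "twist": 0}
    - {"delta_pos": [0, 0, 12], "twist": 0}
    - {"delta_pos": [0, 0, 9], "twist": 0}
    - {"delta_pos": [0, 0, 0], "twist": 0}

```text
clock: 9.58
tcp_pos: [0.5723, 0.1106, 0.105]
tcp_rot: [-0.003, -0.164, 0.986, 0.0]
force: [-1.6, 0.1, 0.2]
width: 0.0547
```

Run:
```python
from h import *
d2(.5744,.1104,.108)
th=np.radians(109); ey=np.array([np.cos(th),np.sin(th),0]); ex=np.array([ey[1],-ey[0],0])
O=np.array([.5891,.0679,0])+.155*ey
for n in("scene","top"):
    p=np.load(n+"0.npz")['p']; 
    x0,y0,x1,y1=(440,305,500,380) if n=="scene" else (155,245,200,295)
    k=10
    c=cv2.resize(p[y0:y1,x0:x1],None,fx=k,fy=k,interpolation=cv2.INTER_CUBIC)
    cv2.imwrite(f"pics/tip_{n}.png",c[:,:,::-1])
    hsv=cv2.cvtColor(c,cv2.COLOR_RGB2HSV); m=cv2.inRange(hsv,(12,90,60),(35,255,255))
    cs,_=cv2.findContours(m,cv2.RETR_EXTERNAL,cv2.CHAIN_APPROX_NONE)
    for q in cs:
        if cv2.contourArea(q)<300: continue
        M=cv2.moments(q); print(n,cv2.contourArea(q)/k/k,"cen crop",M['m10']/M['m00'],M['m01']/M['m00'],cv2.boundingRect(q))
```

```text
clock 9.5833 tcp [0.5723 0.1106 0.105 ] yaw_y 108.87 F [-1.62  0.14  0.19] w 0.05472950747162888
tool delta mm [-1.9  -0.89 -2.99]
scene 3.815 cen crop 588.0305810397554 569.0349497597203 (575, 558, 25, 23)
scene 216.75 cen crop 290.5530795847751 487.4522029988466 (210, 348, 168, 273)
scene 94.55499999999999 cen crop 154.30888548111326 232.23476636172947 (104, 137, 102, 187)
scene 5.785 cen crop 425.14923653125896 137.85738980121002 (414, 116, 24, 48)
top 115.205 cen crop 228.62200714668052 372.0890007667491 (172, 285, 117, 173)
top 75.33500000000001 cen crop 313.34516935466024 200.8429238291188 (268, 119, 97, 165)
top 83.30499999999999 cen crop 149.4284656783306 144.17079807134425 (80, 81, 126, 131)
```

View pics/tip_scene.png

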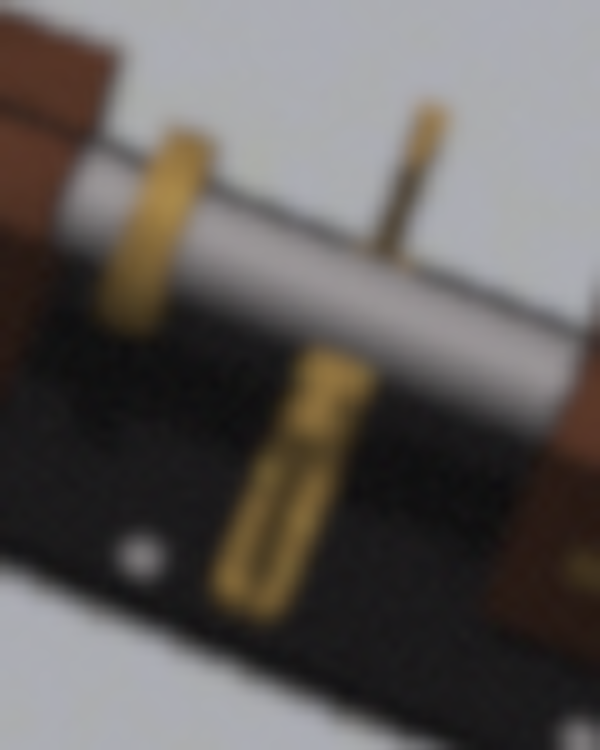

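View pics/tip_top.png

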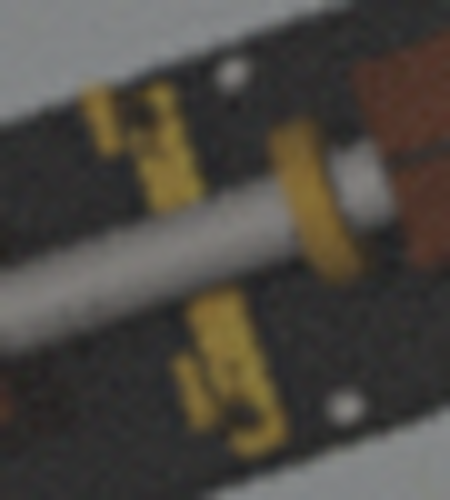

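```bash
cat >> h.py <<'E'
th=np.radians(109); ey=np.array([np.cos(th),np.sin(th),0]); ex=np.array([ey[1],-ey[0],0])
O=np.array([.5891,.0679,0])+.155*ey
def fx(X): return (np.array([(X-O)@ex,(X-O)@ey,X[2]])*1000).round(1)
E
python3 - <<'E'
from h import *
S=lambda u,v,z:print("scene",(u,v),fx(ray("scene",(u+.5)/10-.5+440,(v+.5)/10-.5+305,z)))
T=lambda u,v,z:print("top",(u,v),fx(ray("top",(u+.5)/10-.5+155,(v+.5)/10-.5+245,z)))
for q in((98,88),(113,150),(178,358),(203,430)):T(*q,.07)
for q in((165,90),(175,200),(215,300),(265,430)):T(*q,.014)
print("collar top view"); T(315,200,.075); T(300,120,.055);T(345,280,.055)
print('scene tips')
for q in((432,115),(422,150),(338,360),(335,380)):S(*q,.07)
for q in((235,600),(280,610)):S(*q,.014)
print("collar");S(190,140,.075);S(155,232,.065)
def pr(x,y,z):
    a=O+ex*x/1000+ey*y/1000+[0,0,z]
    return ((proj("scene",a)-[440,305]+.5)*10-.5).round(0)
for y in (60,62,64,66,68): print(y,pr(35,y,.07),pr(-35,y,.07),pr(25,y,.07),pr(-25,y,.07))
print("collar",pr(0,27,.075),pr(0,37,.075),pr(20,32,.055),pr(-20,32,.055))
E
```

```text
top (98, 88) [41.1 69.9 70. ]
top (113, 150) [26.5 71.1 70. ]
top (178, 358) [-23.4  72.3  70. ]
top (203, 430) [-40.8  72.2  70. ]
top (165, 90) [44.8 66.5 14. ]
top (175, 200) [19.2 72.5 14. ]
top (215, 300) [-6.4 71.2 14. ]
top (265, 430) [-39.5  69.9  14. ]
collar top view
top (315, 200) [-0.8 31.  75. ]
top (300, 120) [20.7 31.8 55. ]
top (345, 280) [-17.7  33.9  55. ]
scene tips
scene (432, 115) [-36.6  70.7  70. ]
scene (422, 150) [-27.8  71.4  70. ]
scene (338, 360) [25.2 71.3 70. ]
scene (335, 380) [29.6 72.1 70. ]
scene (235, 600) [44.8 68.9 14. ]
scene (280, 610) [42.9 77.  14. ]
collar
scene (190, 140) [-5.9 32.2 75. ]
scene (155, 232) [ 9.7 32.4 65. ]
60 [262. 376.] [374. 100.] [278. 335.] [359. 138.]
62 [272. 380.] [385. 104.] [289. 339.] [369. 142.]
64 [283. 385.] [395. 108.] [299. 344.] [379. 146.]
66 [293. 389.] [405. 112.] [310. 348.] [390. 150.]
68 [304. 393.] [416. 116.] [321. 352.] [400. 154.]
collar [153. 152.] [205. 172.] [126. 302.] [193. 148.]
```

>>> drive_tool:
  series:
    - {"delta_pos": [-1, 0, -2], "twist": 0}
    - {"delta_pos": [0, 0, 0], "twist": 0}
    - {"delta_pos": [0, 0, 0], "twist": 0}
    - {"delta_pos": [0, 0, 0], "twist": 0}
    - {"delta_pos": [0, 0, 0], "twist": 0}
    - {"delta_pos": [0, 0, 0], "twist": 0}
    - {"delta_pos": [0, 0, 0], "twist": 0}
    - {"delta_pos": [0, 0, 0], "twist": 0}
  grip: 0
  force: 35

```text
clock: 10.25
tcp_pos: [0.5753, 0.1107, 0.1102]
tcp_rot: [0.0, -0.164, 0.986, -0.001]
force: [1.1, -2.4, 1.6]
width: 0.0119
```

Run:
```python
from h import *
d2(.5744,.1104,.108); print(fx(bot.sense()['tcp_pos']))
```

```text
clock 10.25 tcp [0.5753 0.1107 0.1102] yaw_y 108.9 F [ 1.11 -2.44  1.57] w 0.011890255944344057
tool delta mm [0.94 0.03 2.24]
[   0.9 -110.1  110.2]
```

>>> drive_tool:
  series:
    - {"delta_pos": [0, 4, 0], "twist": 0}
    - {"delta_pos": [0, 5, 0], "twist": 0}
    - {"delta_pos": [0, 5, 0], "twist": 0}
    - {"delta_pos": [0, 5, 0], "twist": 0}
    - {"delta_pos": [0, 5, 0], "twist": 0}
    - {"delta_pos": [0, 4, 0], "twist": 0}
    - {"delta_pos": [0, 4, 0], "twist": 0}
    - {"delta_pos": [0, 0, 0], "twist": 0}

```text
clock: 10.92
tcp_pos: [0.5647, 0.1416, 0.1103]
tcp_rot: [0.0, -0.164, 0.986, -0.001]
force: [1.6, -7.2, 3.4]
width: 0.0117
```

```bash
cat > look.py <<'E'
from h import *
import sys
d2(.5744,.1104,.108); print(fx(bot.sense()['tcp_pos']))
p,d=optics.capture('scene'); cv2.imwrite(f'pics/l{sys.argv[1]}.png',cv2.resize(p[305:380,440:500,::-1],None,fx=10,fy=10,interpolation=cv2.INTER_CUBIC)[:600])
cv2.imwrite(f'pics/f{sys.argv[1]}.png',p[:,:,::-1])
t,d=optics.capture('top'); cv2.imwrite(f'pics/lt{sys.argv[1]}.png',cv2.resize(t[245:295,155:200,::-1],None,fx=10,fy=10,interpolation=cv2.INTER_CUBIC))
E
python3 look.py 3
```

```text
clock 10.9167 tcp [0.5647 0.1416 0.1103] yaw_y 108.93 F [ 1.6  -7.16  3.36] w 0.011680067925630854
tool delta mm [  0.97 -32.67   2.3 ]
[  0.9 -77.4 110.3]
```

View pics/l3.png

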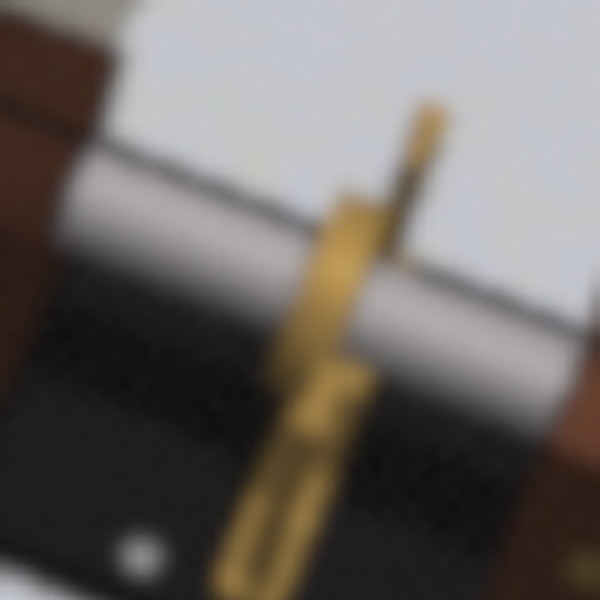

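View pics/lt3.png

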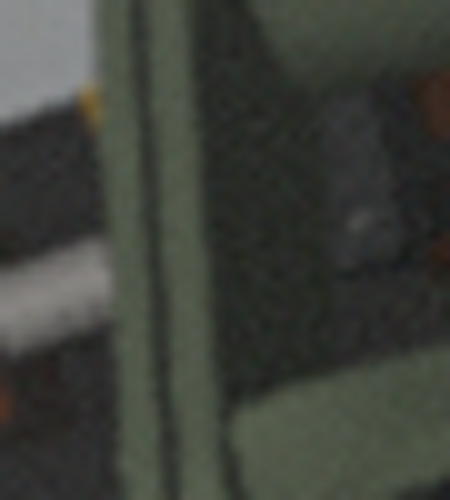

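>>> drive_tool:
  series:
    - {"delta_pos": [0, 2, 0], "twist": 0}
    - {"delta_pos": [0, 2, 0], "twist": 0}
    - {"delta_pos": [0, 1.5, 0], "twist": 0}
    - {"delta_pos": [0, 1, 0], "twist": 0}
    - {"delta_pos": [0, 0, 0], "twist": 0}
    - {"delta_pos": [0, 0, 0], "twist": 0}
    - {"delta_pos": [0, 0, 0], "twist": 0}
    - {"delta_pos": [0, 0, 0], "twist": 0}

```text
clock: 11.68
tcp_pos: [0.5628, 0.147, 0.1102]
tcp_rot: [0.0, -0.164, 0.986, -0.001]
force: [1.2, -8.0, 2.7]
width: 0.0116
```

```bash
python3 look.py 4
```

```text
clock 11.6833 tcp [0.5628 0.147  0.1102] yaw_y 108.9 F [ 1.21 -7.96  2.7 ] w 0.011630603880118077
tool delta mm [  0.92 -38.4    2.32]
[  0.9 -71.6 110.2]
```

View pics/l4.png

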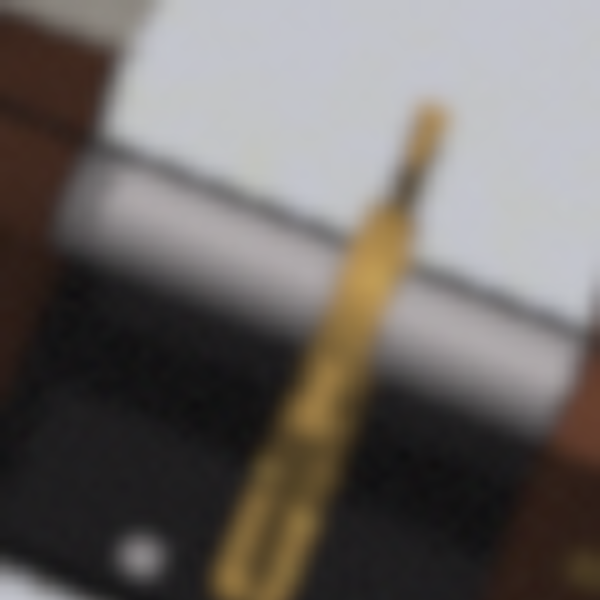

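```bash
cat > prof.py <<'E'
from h import *
import sys
def prof(f,lab):
    im=cv2.imread(f).astype(np.float32); Y=im[:,:,2]-im[:,:,0]  # R-B = yellowness
    ys=np.arange(15,95,.25)
    for x,z in((0,.075),(-8,.073),(8,.073),(30,.07),(27,.07),(-30,.07),(-27,.07),(-33,.07)):
        pts=np.array([proj("scene",O+ex*x/1000+ey*y/1000+[0,0,z]) for y in ys],np.float32)
        v=cv2.remap(Y,pts[:,0:1],pts[:,1:2],cv2.INTER_CUBIC).ravel()
        w=v-np.median(v); i=np.argmax(w*((ys>20)&(ys<85))); m=(abs(ys-ys[i])<9)&(w>.35*w[i])
        print(lab,x,z,"peak",w[i].round(0),"centre",((ys*w)[m].sum()/w[m].sum()).round(2),"extent",ys[m][[0,-1]])
prof("pics/scene0.png","init"); prof(f"pics/f{sys.argv[1]}.png","now")
E
python3 prof.py 4
```

```text
init 0 0.075 peak 83.0 centre 32.47 extent [27.25 37.75]
init -8 0.073 peak 51.0 centre 32.22 extent [27.25 37.  ]
init 8 0.073 peak 89.0 centre 32.31 extent [27.  37.5]
init 30 0.07 peak 75.0 centre 71.7 extent [65.  78.5]
init 27 0.07 peak 71.0 centre 71.89 extent [65.25 78.5 ]
init -30 0.07 peak 65.0 centre 71.02 extent [68. 74.]
init -27 0.07 peak 60.0 centre 71.03 extent [68.25 73.75]
init -33 0.07 peak 68.0 centre 71.12 extent [68.   74.25]
now 0 0.075 peak 97.0 centre 71.19 extent [65.75 76.75]Traceback (most recent call last):
  File "prof.py", line 11, in <module>
    prof("pics/scene0.png","init"); prof(f"pics/f{sys.argv[1]}.png","now")
                                    ~~~~^^^^^^^^^^^^^^^^^^^^^^^^^^^^^^^^^^
  File "prof.py", line 7, in prof
    pts=np.array([proj("scene",O+ex*x/1000+ey*y/1000+[0,0,z]) for y in ys],np.float32)
                  ~~~~^^^^^^^^^^^^^^^^^^^^^^^^^^^^^^^^^^^^^^^
  File "h.py", line 8, in proj
    c=optics.calibration(n); p=c["camera_matrix"]@(c["R"]@np.array(X)+c["t"]); return p[:2]/p[2]
ValueError: time passes only in moves, steps and waits
```

>>> drive_tool:
  series:
    - {"delta_pos": [0, 0.2, 0], "twist": 0}
    - {"delta_pos": [0, 0, 0], "twist": 0}
    - {"delta_pos": [0, 0, 0], "twist": 0}
    - {"delta_pos": [0, 0, 0], "twist": 0}
    - {"delta_pos": [0, 0, 0], "twist": 0}
    - {"delta_pos": [0, 0, 0], "twist": 0}
    - {"delta_pos": [0, 0, 0], "twist": 0}
    - {"delta_pos": [0, 0, 0], "twist": 0}

```text
clock: 12.45
tcp_pos: [0.5628, 0.1472, 0.1102]
tcp_rot: [0.0, -0.164, 0.986, -0.001]
force: [1.9, -6.7, 2.8]
width: 0.0112
```

```bash
sed -i 's/^def proj/_c={}\ndef cal(n):\n    if n not in _c:_c[n]=optics.calibration(n)\n    return _c[n]\ndef proj/; s/c=optics.calibration(n)/c=cal(n)/' h.py; python3 look.py 5; python3 prof.py 5 | grep now
```

```text
clock 12.45 tcp [0.5628 0.1472 0.1102] yaw_y 108.9 F [ 1.87 -6.7   2.82] w 0.011164434048168637
tool delta mm [  0.9  -38.56   2.32]
[  0.9 -71.5 110.2]
now 0 0.075 peak 98.0 centre 71.23 extent [66.  76.5]
now -8 0.073 peak 80.0 centre 70.93 extent [66.5  75.25]
now 8 0.073 peak 102.0 centre 71.08 extent [66.   76.25]
now 30 0.07 peak 85.0 centre 71.44 extent [65.75 77.5 ]
now 27 0.07 peak 80.0 centre 71.41 extent [65.5 77.5]
now -30 0.07 peak 75.0 centre 71.02 extent [68. 74.]
now -27 0.07 peak 68.0 centre 71.02 extent [68.25 73.75]
now -33 0.07 peak 77.0 centre 71.11 extent [68.   74.25]
```

View pics/f5.png

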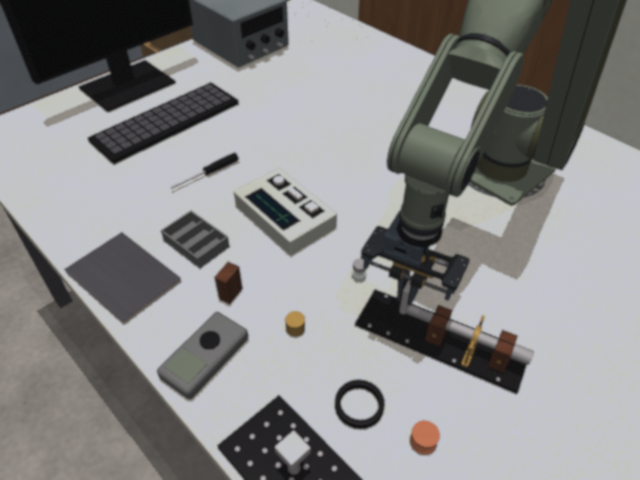

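The full scene shows the collar in line with the pointer tips at about (475,342). The rest of the bench looks unchanged, including the jar at (359,270), and the pose is steady. Handing in.

```bash
python3 -c "
from workcell import bot
print(bot.hand_in()); s=bot.sense(); print(s['clock'],s['tcp_pos'],s['width'])"
```

```text
the job is handed in; nothing more can be done
None
the job is handed in; nothing more can be done
```

I pressed the round, square and bar keys in that order, each right down. Each press stopped at the bottom of the key's travel with about 24 N. Pictures afterwards showed all three keys back up.

I then gripped the upright handle at 35 N and pushed the rod in about 38.6 mm, and handed the job in at about 12.5 s while still holding it.

- **Alignment:** the last scene picture put the collar at y ≈ 71.1 mm in the fixture and the two pointer tips at 71.0 and 71.4 mm. That is in line to about 0.2 mm, within what I could measure.
- **Steadiness:** over the last 0.8 s the arm moved only the 0.2 mm I commanded. The reaction force was about 7 N, against the 7.6 N expected from the spring.
- **Other objects:** nothing else on the bench looked moved in the last picture.

Three checks were weaker:
- The top camera's view of the collar was blocked by the arm at the end, so the final alignment rests on the scene camera alone.
- Before the push, the two cameras differed by up to about 1 mm on each pointer tip but agreed on their mean, 71.4 mm.
- The state reading after hand-in was refused, so my last readings are from just before it.

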